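# Lay out a damper kit in its bench holders

## Robot

A 6-joint arm with a two-finger parallel gripper is mounted at the origin on the work surface. World frame = base frame: x ahead of the robot, y to its left, z up, the work surface at z = 0. Lengths are in m, angles in rad, forces in N, time in s.
With the tool pointing down it reaches from about 0.3 to 0.775 m from the base axis. Payload 14.6 kg.
Tool frame: the origin (TCP) lies on the centre line of the jaws, within the pads' length; the fingertips stand 11 mm ahead of it and the grasp point (between the pads) lies 8 mm behind it; y points along the fingers, x is the direction in which the jaws open and shut, and the axes are right-handed (so a half turn about y gives the same grasp; the last joint's range is limited). The gripper opens to 94 mm and grips with 3 to 60 N. Pads are 16 mm wide; open, the fingers measure 119 mm over their backs; the gripper's body (75 mm by 177 mm) begins 78 mm behind the grasp point.
Start: joints at [-1.295, 0.3, 1.521, -0, 1.321, -0.067], TCP at [0.185, -0.518, 0.216] pointing down, gripper open.
Joint ranges: [-3.03, 3.03], [-0.79, 2.21], [0.23, 2.52], [-1.04, 4.18], [0, 3.07], [-2.55, 2.55]. Speed limits (rad/s): [2.22, 2.22, 2.57, 3.14, 3.14, 3.14].

## Interface

Orientations are given as [roll, pitch, yaw] about the fixed x, y, z axes, in that order (R = Rz(yaw) Ry(pitch) Rx(roll)).
In Python, from station import ctrl, imaging gives the robot as it stands. The module is installed in compiled form; this text tells all that it offers.
- The arm moves only by the tool apply_moves, never from a script. Its argument "deltas" is a list of rows, each an object with "dp": the shift along the tool's x, y, z in m, a list of three; "roll": the turn about the tool's y in rad; "grip": the closure, from -1 (fully open) to 1 (shut). In form: [{"dp": [tx, ty, tz], "roll": roll, "grip": grip}, ...]. A call has 1 to 10 rows; each row shifts and turns the commanded pose from where the row before left it, along the tool's axes as they then stand; what a row does not reach is not made up. A row lasts 1/8 s, in which the tool goes at most 62.5 mm and 10.7 degrees, less where a joint would pass 70% of its speed; a pose out of reach is approached as far as the arm can. A call with a gripper value outside its range is refused whole. The fingers move at their own pace and stop on an object; "newtons" is the grip in N (left out, the last holds). Time passes only in rows, so rows that do not move let the fingers close. It gives the time, the measured TCP pose, the force and the opening at its end, in the units of the state.
- ctrl.get_obs(): the state, without advancing time (a new reading comes with each control period).
- imaging.camera(name): name is "side" or "top"; returns the picture (400x640x3 uint8, blue, green, red); there is no depth.
- imaging.camera_info(name): a dict with "K" (3x3 intrinsics, pixels), "D" ([k1, k2, p1, p2, k3] as OpenCV has them; the pictures are not rectified), "world_from_camera" (4x4, takes a point from camera to world coordinates). Camera axes: x right, y down, z forward; pixel columns grow to the right and rows downward; lengths in m; the calibration is good to about 2 mm. A picture is of the moment at which its call begins. camera_info takes no time and is no camera call.
- ctrl.hand_in(): hands the job in, once; it reports no verdict.
The state is a dict: "time_s": time; "qpos": joint angles; "joint_vel": joint speeds; "tau": joint torques, N m; "ee_pos": TCP position; "eef_rot": TCP orientation; "force": force on the tool from outside, world axes, zero at the start; "moment": the same for the moment, N m; "grip_width": finger opening in m.
Only numpy, scipy, OpenCV 4.12 (cv2) and the standard library are available. Lean on these libraries where they do the work, as an engineer would, in place of code of your own. Each camera call takes 0.05 s, during which the arm holds its last target. There are 200 camera calls.

## Task

Lay out the damper kit for assembly, each part in its own holder: lay the rod in the V-cradle across both saddles, slip the wide bush over the thick post and the narrow bush over the thin post, and stand the hexagonal nut in the six-sided nest, each seated fully down. Set every part down rather than letting it drop, and leave the grey parts bin and the white jar where they are.

Things in the scene. Friction and masses are not known exactly. Their poses are not given: they have to be found in the camera images.
- rod: loose steel rod, 14 mm diameter, with a dark hexagonal collar (28 mm across flats, 14 mm long) at each end, 170 mm long overall, about 0.34 kg, the same both ways round. Lies flat on its collars, so its axis is 14 mm above the bench. Origin: middle of the rod, on its axis; own x runs along the rod.
- wide_bush: loose plain steel ring standing on the bench, 60 mm outside and 42 mm bore, 34 mm tall, about 0.38 kg. Origin: centre of its underside; z up.
- narrow_bush: loose plain steel ring standing on the bench, 40 mm outside and 24 mm bore, 40 mm tall, about 0.25 kg. Origin: centre of its underside; z up.
- nut: loose hexagonal steel nut standing on the bench, 46 mm across flats, 53 mm across corners, 26 mm bore, 36 mm tall, about 0.38 kg. Origin: centre of its underside; z up; two of its flats face own +y and -y, the others every 60 degrees.
- cradle: fixed rod holder: green base 120 x 70 x 8 mm with two bare-metal V saddles 12 mm thick at own x = -50 and +50 mm; V bottoms 24 mm above the bench, sides at 45 degrees up to 42 mm, mouth 37 mm wide. The seated rod lies along own x, axis 34 mm above the bench, collars outside the saddles; between the saddles is open for fingers down to the base. Origin: centre of the underside; symmetric.
- thick_post: fixed round green base (80 mm diameter, 8 mm thick) with a bare-metal upright post 26 mm in diameter, rising 28 mm above the base: holder of the wide bush, which seated stands on the green base. Origin: centre of the base's underside, on the post's axis; z up.
- thin_post: fixed round green base (80 mm diameter, 8 mm thick) with a bare-metal upright post 8 mm in diameter, rising 28 mm above the base: holder of the narrow bush, which seated stands on the green base. Origin: centre of the base's underside, on the post's axis; z up.
- nest: fixed round green base (88 mm diameter, 6 mm thick) with a bare-metal six-sided rim, 62 mm across flats inside, 6 mm thick, rising 8 mm above the green floor: holder of the nut, which seated stands upright on the floor inside the rim at any yaw. Flats face own +y and -y and every 60 degrees. Origin: centre of the underside; z up.
- parts_bin: bystander: open grey plastic bin, 100 x 150 x 60 mm, on the far side of the work. Origin: centre of its underside.
- jar: bystander: closed white jar with a black lid, 64 mm diameter, 85 mm tall, on the far side of the work. Origin: centre of its underside.
There are look-alikes about, which are no part of the job. Of the things that look like the rod, the smallest one is meant.

How it is judged:
By the outcome, as a careful person would: the job done as asked, in the order asked, and still so for the second after the job is handed in, with the robot touching nothing.
It also fails if it takes over 96 s, if anything falls off the work surface, if the arm or the gripper's body presses on something with over 40 N, if the wrist force passes 120 N, or if a joint passes its speed limit or range.

## Working session

There is one attempt and no reset: what is moved stays moved. The work goes in short steps, Python scripts to look and compute and a tool call to move; the robot and the scene stay as the last step left them, time stands still between calls to the robot, and variables do not carry over. Pictures are saved under pics/ and viewed, about 12 in all and at most 16, crops included, and the job is handed in when it is done.

Besides the shell and the picture viewer there is one more tool, called after "Emit:" by a JSON object that holds its "api" and its "payload". apply_moves: Moves the arm, as the interface text tells. Its arguments: {"type":"object","properties":{"deltas":{"type":"array"},"newtons":{"type":"number"}},"required":["deltas"]}

```bash
mkdir -p pics
python3 - <<'E'
from station import ctrl, imaging
import cv2,numpy as np
np.set_printoptions(precision=4,suppress=True)
print(ctrl.get_obs())
for n in("top","side"):
    i=imaging.camera_info(n);print(n,i)
    cv2.imwrite(f"pics/{n}0.png",imaging.camera(n))
E
```

```text
{'time_s': 0.0, 'qpos': array([-1.2946,  0.3005,  1.5216, -0.    ,  1.3207, -0.0666]), 'joint_vel': array([-0.0021, -0.0002,  0.0007, -0.0006, -0.0014,  0.0004]), 'tau': array([  0.0011, -53.1812, -35.2736,   0.0709,   0.0244,  -0.0001]), 'ee_pos': array([ 0.1848, -0.5178,  0.2159]), 'eef_rot': array([-1.5707,  0.0011, -1.228 ]), 'force': array([ 0.0495, -0.2807, -0.3475]), 'moment': array([ 0.0016,  0.0037, -0.0503]), 'grip_width': 0.09417406855493758}
top {'K': array([[443.4392,   0.    , 321.1721],
       [  0.    , 443.4392, 194.2143],
       [  0.    ,   0.    ,   1.    ]]), 'D': array([-0.0019,  0.    ,  0.    ,  0.    ,  0.    ]), 'world_from_camera': array([[-0.0179, -0.9825,  0.1854,  0.3839],
       [-0.9996,  0.022 ,  0.0199, -0.1041],
       [-0.0236, -0.185 , -0.9825,  1.174 ],
       [ 0.    ,  0.    ,  0.    ,  1.    ]])}
side {'K': array([[476.1966,   0.    , 316.5288],
       [  0.    , 476.1966, 200.8573],
       [  0.    ,   0.    ,   1.    ]]), 'D': array([-0.0297,  0.    ,  0.    ,  0.    ,  0.    ]), 'world_from_camera': array([[-0.917 , -0.2014,  0.3442,  0.1956],
       [-0.3986,  0.4908, -0.7747,  0.8268],
       [-0.0129, -0.8477, -0.5304,  0.6629],
       [ 0.    ,  0.    ,  0.    ,  1.    ]])}
```

View pics/top0.png

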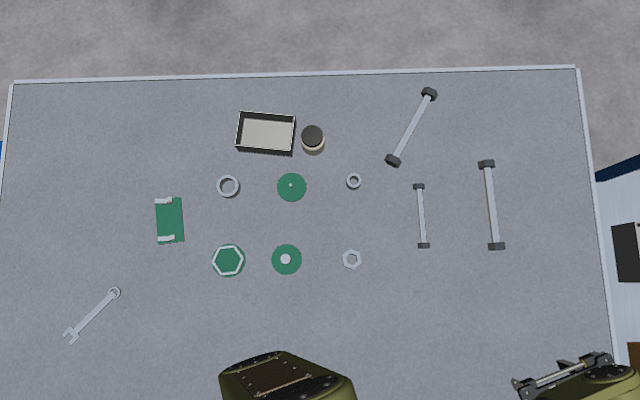

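View pics/side0.png

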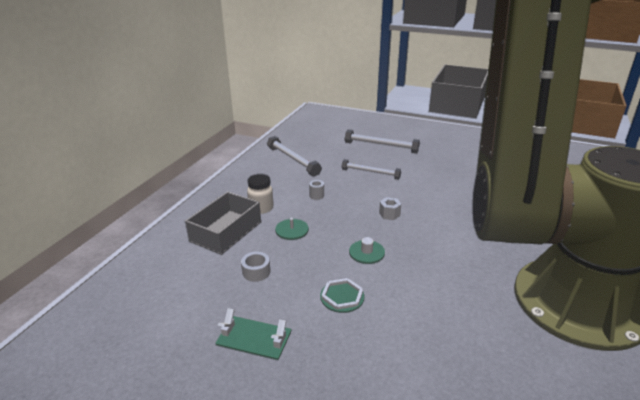

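The top view shows the cradle at (169,220), the nest at (228,260), the thick post at (286,259) and the thin post at (291,187). The wide bush is at (228,186), the narrow bush at (354,181), the nut at (352,259), and the smallest rod at (421,216), spanning (419,186) to (423,245). The side view agrees.

```bash
cat > h.py <<'E'
from station import ctrl, imaging
import cv2,numpy as np
np.set_printoptions(precision=4,suppress=True)
def ray(n,uv,z):
    i=imaging.camera_info(n);uv=np.array(uv,float).reshape(-1,1,2)
    p=cv2.undistortPoints(uv,i["K"],i["D"]).reshape(-1,2);T=i["world_from_camera"]
    d=np.c_[p,np.ones(len(p))]@T[:3,:3].T;o=T[:3,3]
    return o+d*((z-o[2])/d[:,2])[:,None]
def blobs(m,amin):
    cs,_=cv2.findContours(m.astype(np.uint8),cv2.RETR_EXTERNAL,cv2.CHAIN_APPROX_NONE)
    return [c for c in cs if cv2.contourArea(c)>amin]
E
python3 - <<'E'
from h import *
im=cv2.imread("pics/top0.png");hsv=cv2.cvtColor(im,cv2.COLOR_BGR2HSV)
roi=np.zeros(im.shape[:2],bool);roi[90:280,130:520]=1
g=(hsv[...,1]>100)&(hsv[...,0]>60)&(hsv[...,0]<95)&roi
for c in blobs(g,50):
    h=cv2.convexHull(c);(u,v),(w,l),a=cv2.minAreaRect(h);M=cv2.moments(h);c0=(M['m10']/M['m00'],M['m01']/M['m00'])
    print("green",np.round(c0,1),round(w,1),round(l,1),round(a),ray("top",c0,.008)[0])
gray=hsv[...,2].astype(int);bg=cv2.medianBlur(im,81).max(2).astype(int)
for nm,m in(("bright",(gray-bg>18)),("dark",(gray<95)&~g)):
  for c in blobs(m&roi,8):
    M=cv2.moments(c);c0=(M['m10']/M['m00'],M['m01']/M['m00']);r=cv2.minAreaRect(c)
    print(nm,np.round(c0,1),np.round(r[1],1),round(r[2]),ray("top",c0,.02)[0])
o=im[170:275,130:450]
cv2.imwrite("pics/a.png",cv2.resize(o,None,fx=2.5,fy=2.5,interpolation=cv2.INTER_CUBIC))
# montage zoom of nut, bushes
t=[cv2.resize(im[v-16:v+16,u-16:u+16],(260,260),interpolation=cv2.INTER_CUBIC) for u,v in((228,186),(354,181),(352,259),(169,220),(228,260),(421,216))]
cv2.imwrite("pics/b.png",np.vstack([np.hstack(t[:3]),np.hstack(t[3:])]))
E
```

```text
green [227.3 259.6] 22.3 24.3 84 [0.4353 0.1682 0.008 ]
green [286.  258.9] 28.0 29.0 0 [0.4343 0.0143 0.008 ]
green [169.1 220.9] 44.6 25.8 85 [0.5407 0.3265 0.008 ]
green [291.  186.6] 27.0 28.0 90 [0.6265 0.0002 0.008 ]
bright [285.  258.4] [9. 8.] 90 [0.4351 0.0157 0.02  ]
bright [351.5 258.5] [19.6 17.5] 79 [ 0.4315 -0.1558  0.02  ]
bright [227.2 259.9] [27.3 31.3] 27 [0.4341 0.1656 0.02  ]
bright [165.5 237.9] [ 4.6 15.5] 83 [0.4944 0.3297 0.02  ]
bright [163.1 199.9] [ 4.5 16.6] 81 [0.5956 0.3409 0.02  ]
bright [421.4 215. ] [52.5  4.4] 85 [ 0.5405 -0.3415  0.02  ]
bright [226.8 185. ] [20. 21.] 90 [0.6324 0.1711 0.02  ]
bright [353.6 179.6] [13. 14.] 90 [ 0.6394 -0.1677  0.02  ]
bright [492.1 204.7] [74.  6.] 83 [ 0.5637 -0.5269  0.02  ]
bright [317.6 145.6] [ 7.9 21.8] 73 [ 0.7357 -0.0734  0.02  ]
bright [266.9 134. ] [54.7 28.8] 6 [0.772  0.0642 0.02  ]
bright [411.7 125.5] [ 5.7 67.7] 29 [ 0.7861 -0.3299  0.02  ]
dark [423.5 245. ] [ 4. 11.] 90 [ 0.4625 -0.3423  0.02  ]
dark [496.1 245.9] [ 7. 16.] 90 [ 0.4567 -0.5277  0.02  ]
dark [417.7 186. ] [ 5. 10.] 90 [ 0.6181 -0.3364  0.02  ]
dark [351.1 187.4] [13.3  4.7] 13 [ 0.6184 -0.1605  0.02  ]
dark [235.4 193.3] [ 6.4 19.8] 45 [0.6093 0.1475 0.02  ]
dark [223.4 181.8] [ 6.1 14.9] 42 [0.6415 0.1805 0.02  ]
dark [354.1 177.4] [7.2 3.7] 8 [ 0.6453 -0.1692  0.02  ]
dark [485.7 163.8] [ 8.9 15.6] 80 [ 0.6741 -0.52    0.02  ]
dark [392.4 160.5] [16.  10.2] 30 [ 0.6892 -0.2729  0.02  ]
dark [313.4 151.3] [ 8.7 21. ] 87 [ 0.72   -0.0618  0.02  ]
dark [311.6 135.8] [21. 21.] 90 [ 0.7638 -0.0576  0.02  ]
dark [268. 149.] [33.4 66.6] 64 [0.7295 0.0611 0.02  ]
dark [259.7 119.7] [54.  32.4] 6 [0.8136 0.0844 0.02  ]
dark [429.8  93.6] [11. 16.] 90 [ 0.8764 -0.3846  0.02  ]
```

View pics/b.png

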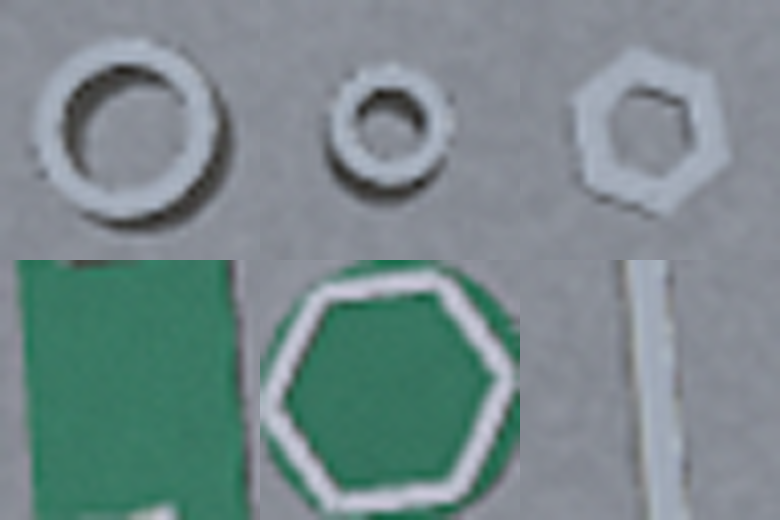

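The crops show clean, bright top faces for both bushes and the nut. The hexes are readable enough to take a yaw from. Next I refine at the right plane heights.

Run:
```python
from h import *
im=cv2.imread("pics/top0.png");gray=im.max(2).astype(int);bg=cv2.medianBlur(im,81).max(2).astype(int)
S=blobs((gray-bg>18),8)
def near(u,v): return min(S,key=lambda c:np.hypot(*(c.mean((0,1))-[u,v])))
for n,u,v,z in(("wide",227,185,.034),("narrow",354,180,.04),("nut",352,258,.036),("nest",227,260,.014),("thickpost",285,258,.036),("rod",421,215,.02),("sadA",165,238,.040),("sadB",163,200,.040)):
    w=ray("top",near(u,v).reshape(-1,2),z)[:,:2]; p=(w*1000).astype(np.float32)
    M=cv2.moments(p.reshape(-1,1,2));c=np.array([M['m10'],M['m01']])/M['m00']
    r=cv2.minAreaRect(p);d=cv2.fitLine(p,2,0,.01,.01).ravel()[:2]
    out=[n,c,"dims",r[1],"axis deg",np.degrees(np.arctan2(d[1],d[0]))]
    if n in("nut","nest"):
        q=p-c;th=np.arctan2(q[:,1],q[:,0]);rr=np.hypot(*q.T)
        o=np.argsort(th);tt=np.linspace(-np.pi,np.pi,720,False);ri=np.interp(tt,th[o],rr[o],period=2*np.pi)
        out+=["corner deg",np.degrees(np.angle((ri*np.exp(6j*tt)).sum())/6)]
    print(*out)
D=[ray("top",p,.014)[0] for p in((423.5,245),(417.7,186))];print("collars",D)
for uv,z in(((286,258.9),.008),((291,186.6),.008),((169.1,220.9),.008)):print(ray("top",uv,z))
# side-view check of rings: bright blobs
```

```text
wide [629.473  167.7706] dims (56.088382720947266, 53.96272277832031) axis deg 42.164513
narrow [ 635.0242 -166.5917] dims (36.569854736328125, 34.80955505371094) axis deg -59.853203
nut [ 430.8883 -155.1034] dims (49.21692657470703, 44.351768493652344) axis deg -60.61124 corner deg 8.484610601083572
nest [434.5976 167.0732] dims (72.39669799804688, 79.79215240478516) axis deg 29.529581 corner deg -24.12568228473678
thickpost [434.3898  14.0081] dims (20.445030212402344, 22.826885223388672) axis deg 23.146082
rod [ 541.5307 -341.4646] dims (137.60499572753906, 11.545605659484863) axis deg 1.5468673
sadA [492.4548 322.1496] dims (11.916055679321289, 39.452720642089844) axis deg -82.87879
sadB [591.8926 333.1991] dims (12.054137229919434, 42.93229293823242) axis deg -83.09886
collars [array([ 0.4629, -0.3435,  0.014 ]), array([ 0.6193, -0.3376,  0.014 ])]
[[0.4342 0.0144 0.008 ]]
[[0.6266 0.0003 0.008 ]]
[[0.5406 0.3266 0.008 ]]
```

Emit:
{"api": "apply_moves", "payload": {"deltas": [{"dp": [0,0,0],"roll": 0.1545,"grip": -1},{"dp": [0,0,0],"roll": 0.1545,"grip": -1},{"dp": [-0.0206,0,0.0453],"roll": 0,"grip": -1},{"dp": [-0.0206,0,0.0453],"roll": 0,"grip": -1},{"dp": [-0.0206,0,0.0453],"roll": 0,"grip": -1},{"dp": [-0.0206,0,0.0453],"roll": 0,"grip": -1},{"dp": [-0.0206,0,0.0453],"roll": 0,"grip": -1},{"dp": [-0.0206,0,0.0453],"roll": 0,"grip": -1},{"dp": [-0.0206,0,0.0453],"roll": 0,"grip": -1},{"dp": [-0.0206,0,0.0453],"roll": 0,"grip": -1}], "newtons": 30}}

```text
time_s: 1.35
ee_pos: [0.5427, -0.3401, 0.2161]
eef_rot: [-1.571, 0.0, -1.537]
force: [-0.4, -0.3, 0.3]
grip_width: 0.094
```

```bash
cat >> h.py <<'E'
def plan(x,y,z,yawdeg):
    o=ctrl.get_obs();p=o["ee_pos"];a=o["eef_rot"][2];f=lambda t:(t+np.pi)%(2*np.pi)-np.pi
    for nm,b in(("cur-yaw",a),("after-roll",np.radians(yawdeg))):
        d=np.array([x,y,z])-p
        print(nm,"dp",np.round([np.cos(b)*d[0]+np.sin(b)*d[1],-d[2],-np.sin(b)*d[0]+np.cos(b)*d[1]],4))
    print("roll",round(-f(np.radians(yawdeg)-a),4),"t",o["time_s"],p,o["eef_rot"],o["force"],"w",o["grip_width"],"q",o["qpos"])
E
python3 -c "
from h import *;plan(.5413,-.341,.014,-88.1)"
```

```text
cur-yaw dp [ 0.0009  0.2021 -0.0015]
after-roll dp [ 0.0009  0.2021 -0.0015]
roll 0.0006 t 1.35 [ 0.5427 -0.3401  0.2161] [-1.5713  0.0003 -1.537 ] [-0.3649 -0.2666  0.2796] w 0.0939558861341169 q [-0.6169  0.506   1.2359 -0.      1.4003  0.9201]
```

Emit:
{"api": "apply_moves", "payload": {"deltas": [{"dp": [0.0009,0.05,-0.0015],"roll": 0,"grip": -1},{"dp": [0,0.05,0],"roll": 0,"grip": -1},{"dp": [0,0.05,0],"roll": 0,"grip": -1},{"dp": [0,0.03,0],"roll": 0,"grip": -1},{"dp": [0,0.015,0],"roll": 0,"grip": -1},{"dp": [0,0.007,0],"roll": 0,"grip": -1},{"dp": [0,0,0],"roll": 0,"grip": 1},{"dp": [0,0,0],"roll": 0,"grip": 1},{"dp": [0,0,0],"roll": 0,"grip": 1},{"dp": [0,0,0],"roll": 0,"grip": 1}]}}

```text
time_s: 2.6
ee_pos: [0.5402, -0.3421, 0.0149]
eef_rot: [-1.57, -0.0, -1.537]
force: [-0.0, -0.5, -0.6]
grip_width: 0.0571
```

Emit:
{"api": "apply_moves", "payload": {"deltas": [{"dp": [0,0,0],"roll": 0,"grip": 1},{"dp": [0,0,0],"roll": 0,"grip": 1},{"dp": [0,0,0],"roll": 0,"grip": 1},{"dp": [0,0,0],"roll": 0,"grip": 1}]}}

```text
time_s: 3.1
ee_pos: [0.54, -0.342, 0.0144]
eef_rot: [-1.571, 0.0, -1.537]
force: [-0.0, -0.6, 0.0]
grip_width: 0.0176
```

Emit:
{"api": "apply_moves", "payload": {"deltas": [{"dp": [0,0,0],"roll": 0,"grip": 1},{"dp": [0,0,0],"roll": 0,"grip": 1},{"dp": [0,-0.005,0],"roll": 0,"grip": 1},{"dp": [0,-0.01,0],"roll": 0,"grip": 1},{"dp": [0,-0.03,0],"roll": 0,"grip": 1},{"dp": [0,-0.05,0],"roll": 0,"grip": 1},{"dp": [0,-0.05,0],"roll": 0,"grip": 1}], "newtons": 40}}

```text
time_s: 3.98
ee_pos: [0.5398, -0.3419, 0.1615]
eef_rot: [-1.571, 0.0, -1.537]
force: [0.1, -0.4, -3.5]
grip_width: 0.0127
```

Run:
```python
from h import *;plan(.5415,.3272,.08,-83.4)
im=np.vstack([imaging.camera("top")[130:300,340:520],imaging.camera("side")[80:250,300:480]])
cv2.imwrite("pics/c.png",cv2.resize(np.hstack([im[:170],im[170:]]),None,fx=2,fy=2))
```

```text
cur-yaw dp [-0.6686  0.0815  0.0243]
after-roll dp [-0.6644  0.0815  0.0786]
roll -0.0814 t 3.975 [ 0.5398 -0.3419  0.1615] [-1.5708  0.     -1.537 ] [ 0.1117 -0.3792 -3.471 ] w 0.012662864361696015 q [-0.6219  0.5431  1.3083 -0.      1.2902  0.9151]
```

View pics/c.png

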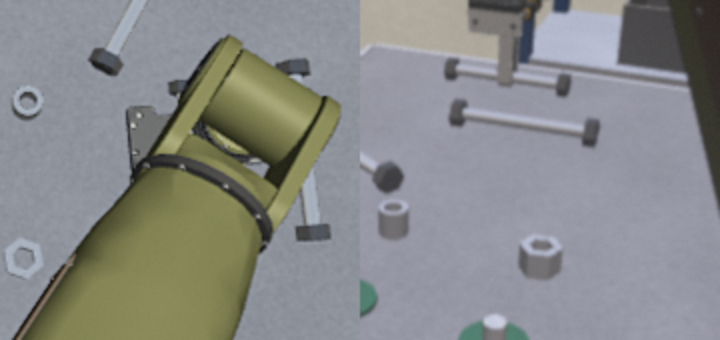

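The side view shows the rod held level near its middle.

Emit:
{"api": "apply_moves", "payload": {"deltas": [{"dp": [0,0,0],"roll": -0.0814,"grip": 1},{"dp": [-0.03,0,0.0055],"roll": 0,"grip": 1},{"dp": [-0.05,0,0.0055],"roll": 0,"grip": 1},{"dp": [-0.05,0,0.0055],"roll": 0,"grip": 1},{"dp": [-0.05,0,0.0055],"roll": 0,"grip": 1},{"dp": [-0.05,0,0.0055],"roll": 0,"grip": 1},{"dp": [-0.05,0,0.0055],"roll": 0,"grip": 1},{"dp": [-0.05,0,0.0055],"roll": 0,"grip": 1},{"dp": [-0.05,0,0.0055],"roll": 0,"grip": 1},{"dp": [-0.05,0,0.0055],"roll": 0,"grip": 1}]}}

```text
time_s: 5.32
ee_pos: [0.5392, 0.0924, 0.159]
eef_rot: [-1.571, -0.0, -1.456]
force: [0.3, 0.5, -4.1]
grip_width: 0.0128
```

Emit:
{"api": "apply_moves", "payload": {"deltas": [{"dp": [-0.05,0,0.0055],"roll": 0,"grip": 1},{"dp": [-0.05,0,0.0055],"roll": 0,"grip": 1},{"dp": [-0.05,0,0.0055],"roll": 0,"grip": 1},{"dp": [-0.05,0.02,0.0055],"roll": 0,"grip": 1},{"dp": [-0.025,0.03,0.005],"roll": 0,"grip": 1},{"dp": [-0.0094,0.03,0],"roll": 0,"grip": 1},{"dp": [0,0,0],"roll": 0,"grip": 1}]}}

```text
time_s: 6.2
ee_pos: [0.538, 0.3265, 0.0767]
eef_rot: [-1.576, -0.002, -1.455]
force: [0.7, -0.5, -3.4]
grip_width: 0.0126
```

Run:
```python
from h import *;plan(.5400,.327,.0345,-83.4)
a=imaging.camera("top")[120:300,90:290];b=imaging.camera("side")[200:380,160:360]
cv2.imwrite("pics/d.png",cv2.resize(np.hstack([a,b]),None,fx=2,fy=2))
```

```text
cur-yaw dp [-0.0003  0.0422  0.002 ]
after-roll dp [-0.0003  0.0422  0.002 ]
roll 0.0009 t 6.2 [0.538  0.3265 0.0767] [-1.5758 -0.002  -1.4547] [ 0.6633 -0.5043 -3.4215] w 0.012638934198701504 q [ 0.4873  0.6145  1.4064 -0.      1.1261  1.9419]
```

View pics/d.png

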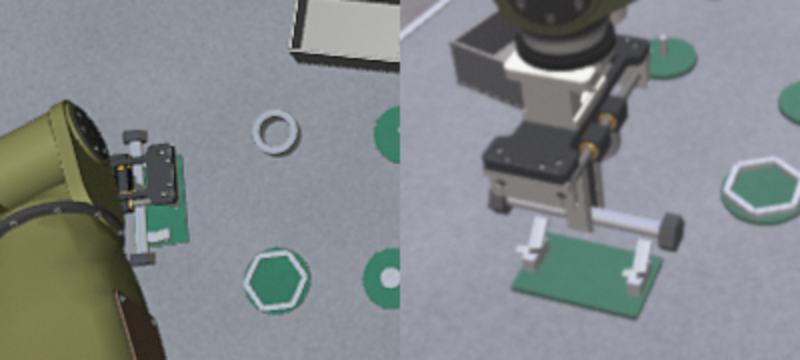

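Top and side views show the rod parallel above the cradle, with both collars outside the saddles.

Emit:
{"api": "apply_moves", "payload": {"deltas": [{"dp": [0,0.015,0.002],"roll": 0,"grip": 1},{"dp": [0,0.012,0],"roll": 0,"grip": 1},{"dp": [0,0.006,0],"roll": 0,"grip": 1},{"dp": [0,0.004,0],"roll": 0,"grip": 1},{"dp": [0,0.001,0],"roll": 0,"grip": 1},{"dp": [0,0,0],"roll": 0,"grip": 1}]}}

```text
time_s: 7.05
ee_pos: [0.5417, 0.3271, 0.0417]
eef_rot: [-1.57, 0.0, -1.456]
force: [-0.1, 0.2, -4.0]
grip_width: 0.0127
```

Emit:
{"api": "apply_moves", "payload": {"deltas": [{"dp": [0,0.003,0],"roll": 0,"grip": 1},{"dp": [0,0.002,0],"roll": 0,"grip": 1},{"dp": [0,0.001,0],"roll": 0,"grip": 1},{"dp": [0,0,0],"roll": 0,"grip": 1}]}}

```text
time_s: 7.55
ee_pos: [0.5416, 0.327, 0.0354]
eef_rot: [-1.571, 0.0, -1.456]
force: [-0.2, 0.3, -3.1]
grip_width: 0.0127
```

Emit:
{"api": "apply_moves", "payload": {"deltas": [{"dp": [0,0.001,0],"roll": 0,"grip": 1},{"dp": [0,0.0005,0],"roll": 0,"grip": 1},{"dp": [0,0,0],"roll": 0,"grip": 1}]}}

```text
time_s: 7.92
ee_pos: [0.5418, 0.3274, 0.0345]
eef_rot: [-1.57, 0.001, -1.455]
force: [-1.8, 1.9, 2.5]
grip_width: 0.0129
```

Emit:
{"api": "apply_moves", "payload": {"deltas": [{"dp": [0,0,0],"roll": 0,"grip": -0.2},{"dp": [0,0,0],"roll": 0,"grip": -0.2},{"dp": [0,0,0],"roll": 0,"grip": -0.2},{"dp": [0,0,0],"roll": 0,"grip": -0.2},{"dp": [0,-0.01,0],"roll": 0,"grip": -0.2},{"dp": [0,-0.04,0],"roll": 0,"grip": -1},{"dp": [0,-0.05,0],"roll": 0,"grip": -1}]}}

```text
time_s: 8.8
ee_pos: [0.5412, 0.3268, 0.1351]
eef_rot: [-1.572, -0.001, -1.456]
force: [0.0, -0.1, 0.7]
grip_width: 0.073
```

Run:
```python
from h import *;plan(.6295,.1678,.1345,-83.4);plan(.6295,.1678,.022,-83.4)
a=imaging.camera("top")[120:300,90:290];b=imaging.camera("side")[200:380,160:360]
cv2.imwrite("pics/e.png",cv2.resize(np.hstack([a,b]),None,fx=2,fy=2))
```

```text
cur-yaw dp [0.1681 0.0006 0.0694]
after-roll dp [0.1681 0.0006 0.0694]
roll -0.0 t 8.8 [0.5412 0.3268 0.1351] [-1.5721 -0.0005 -1.4556] [ 0.0007 -0.1196  0.6716] w 0.07304569200027328 q [ 0.4853  0.5538  1.3558 -0.      1.2334  1.941 ]
cur-yaw dp [0.1681 0.1131 0.0694]
after-roll dp [0.1681 0.1131 0.0694]
roll -0.0 t 8.8 [0.5412 0.3268 0.1351] [-1.5721 -0.0005 -1.4556] [ 0.0007 -0.1196  0.6716] w 0.07304569200027328 q [ 0.4853  0.5538  1.3558 -0.      1.2334  1.941 ]
```

View pics/e.png

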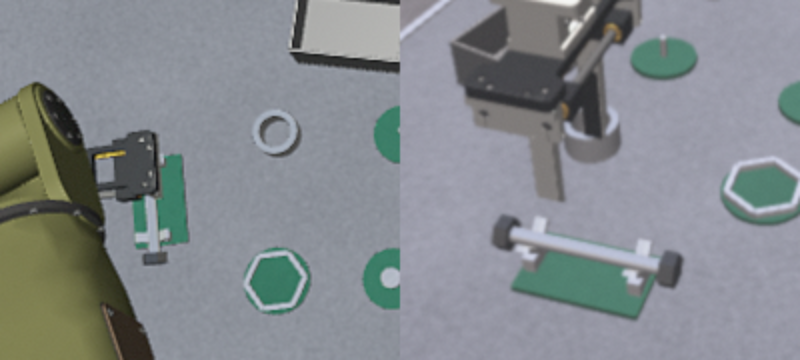

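The rod lies level in both V's, with its collars outside the saddles. Next is the wide bush.

Emit:
{"api": "apply_moves", "payload": {"deltas": [{"dp": [0.0336,0,0.0139],"roll": 0,"grip": -1},{"dp": [0.0336,0,0.0139],"roll": 0,"grip": -1},{"dp": [0.0336,0,0.0139],"roll": 0,"grip": -1},{"dp": [0.0336,0,0.0139],"roll": 0,"grip": -1},{"dp": [0.0336,0,0.0139],"roll": 0,"grip": -1},{"dp": [0,0.03,0],"roll": 0,"grip": -1},{"dp": [0,0.04,0],"roll": 0,"grip": -1},{"dp": [0,0.025,0],"roll": 0,"grip": -1},{"dp": [0,0.012,0],"roll": 0,"grip": -1},{"dp": [0,0.006,0],"roll": 0,"grip": -1}]}}

```text
time_s: 10.15
ee_pos: [0.6301, 0.1682, 0.021]
eef_rot: [-1.571, 0.0, -1.456]
force: [-0.0, 0.1, -0.3]
grip_width: 0.0939
```

Emit:
{"api": "apply_moves", "payload": {"deltas": [{"dp": [0,0,0],"roll": 0,"grip": 1},{"dp": [0,0,0],"roll": 0,"grip": 1},{"dp": [0,0,0],"roll": 0,"grip": 1},{"dp": [0,0,0],"roll": 0,"grip": 1},{"dp": [0,0,0],"roll": 0,"grip": 1},{"dp": [0,0,0],"roll": 0,"grip": 1}]}}

```text
time_s: 10.9
ee_pos: [0.6301, 0.1681, 0.0213]
eef_rot: [-1.57, -0.0, -1.456]
force: [-2.5, -1.6, 5.9]
grip_width: 0.0586
```

Emit:
{"api": "apply_moves", "payload": {"deltas": [{"dp": [0,0,0],"roll": 0,"grip": 1},{"dp": [0,-0.005,0],"roll": 0,"grip": 1},{"dp": [0,-0.015,0],"roll": 0,"grip": 1},{"dp": [0,-0.04,0],"roll": 0,"grip": 1},{"dp": [0,-0.04,0],"roll": 0,"grip": 1},{"dp": [0,0,0],"roll": 0,"grip": 1}]}}

```text
time_s: 11.65
ee_pos: [0.6313, 0.1685, 0.1248]
eef_rot: [-1.565, 0.001, -1.455]
force: [-0.7, 0.7, -4.0]
grip_width: 0.0586
```

Run:
```python
from h import *;plan(.4343,.0142,.09,-83.4)
```

```text
cur-yaw dp [ 0.1306  0.0348 -0.2135]
after-roll dp [ 0.1306  0.0348 -0.2135]
roll 0.0001 t 11.65 [0.6313 0.1685 0.1248] [-1.5647  0.0006 -1.4555] [-0.7066  0.6877 -4.0464] w 0.05859762401499261 q [0.2048 0.6058 1.2995 0.0001 1.2302 1.6602]
```

Emit:
{"api": "apply_moves", "payload": {"deltas": [{"dp": [0.0187,0,-0.0304],"roll": 0,"grip": 1},{"dp": [0.0187,0,-0.0304],"roll": 0,"grip": 1},{"dp": [0.0187,0,-0.0304],"roll": 0,"grip": 1},{"dp": [0.0187,0,-0.0304],"roll": 0,"grip": 1},{"dp": [0.0187,0,-0.0304],"roll": 0,"grip": 1},{"dp": [0.0187,0,-0.0304],"roll": 0,"grip": 1},{"dp": [0.0187,0.02,-0.0304],"roll": 0,"grip": 1},{"dp": [0,0.01,0],"roll": 0,"grip": 1},{"dp": [0,0,0],"roll": 0,"grip": 1},{"dp": [0,0,0],"roll": 0,"grip": 1}]}}

```text
time_s: 12.9
ee_pos: [0.4342, 0.014, 0.091]
eef_rot: [-1.571, 0.0, -1.455]
force: [0.4, 0.0, -4.2]
grip_width: 0.0585
```

Run:
```python
from h import *;plan(.4343,.0142,.0293,-83.4)
a=imaging.camera("top")[180:340,200:400];b=imaging.camera("side")[150:310,280:480]
cv2.imwrite("pics/f.png",cv2.resize(np.hstack([a,b]),None,fx=2,fy=2))
```

```text
cur-yaw dp [-0.0002  0.0617  0.0001]
after-roll dp [-0.0002  0.0617  0.0001]
roll 0.0006 t 12.9 [0.4342 0.014  0.091 ] [-1.5706  0.     -1.455 ] [ 0.3887  0.0038 -4.2371] w 0.058545950094527816 q [-0.0522  0.2044  1.9648  0.0001  0.9722  1.4028]
```

View pics/f.png

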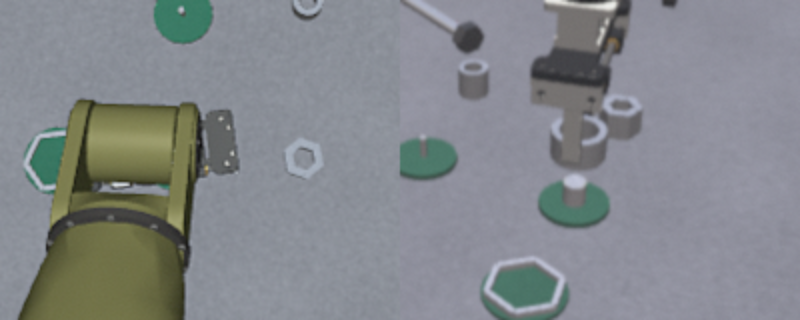

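The bush is held right above the thick post, in line with it in the side view. Lowering.

Emit:
{"api": "apply_moves", "payload": {"deltas": [{"dp": [0,0.02,0],"roll": 0,"grip": 1},{"dp": [0,0.015,0],"roll": 0,"grip": 1},{"dp": [0,0.01,0],"roll": 0,"grip": 1},{"dp": [0,0.008,0],"roll": 0,"grip": 1},{"dp": [0,0.004,0],"roll": 0,"grip": 1},{"dp": [0,0.002,0],"roll": 0,"grip": 1},{"dp": [0,0,0],"roll": 0,"grip": 1}]}}

```text
time_s: 13.88
ee_pos: [0.4338, 0.0136, 0.0321]
eef_rot: [-1.571, -0.0, -1.456]
force: [-0.8, 0.1, -4.0]
grip_width: 0.0587
```

Emit:
{"api": "apply_moves", "payload": {"deltas": [{"dp": [0,0.0015,0],"roll": 0,"grip": 1},{"dp": [0,0.001,0],"roll": 0,"grip": 1},{"dp": [0,0.0005,0],"roll": 0,"grip": 1},{"dp": [0,0,0],"roll": 0,"grip": 1}]}}

```text
time_s: 14.38
ee_pos: [0.4337, 0.0137, 0.0293]
eef_rot: [-1.571, -0.0, -1.455]
force: [-3.2, 0.1, 5.2]
grip_width: 0.0586
```

Emit:
{"api": "apply_moves", "payload": {"deltas": [{"dp": [0,0,0],"roll": 0,"grip": -1},{"dp": [0,0,0],"roll": 0,"grip": -1},{"dp": [0,0,0],"roll": 0,"grip": -1},{"dp": [0,0,0],"roll": 0,"grip": -1},{"dp": [0,-0.01,0],"roll": 0,"grip": -1},{"dp": [0,-0.04,0],"roll": 0,"grip": -1},{"dp": [0,-0.05,0],"roll": 0,"grip": -1},{"dp": [0,0,0],"roll": 0,"grip": -1}]}}

```text
time_s: 15.38
ee_pos: [0.4353, 0.0136, 0.1326]
eef_rot: [-1.564, -0.001, -1.456]
force: [-0.1, -0.9, -1.2]
grip_width: 0.094
```

Run:
```python
from h import *;plan(.635,-.1666,.024,-83.4)
```

```text
cur-yaw dp [0.2019 0.1086 0.1777]
after-roll dp [0.2019 0.1086 0.1777]
roll 0.0 t 15.375 [0.4353 0.0136 0.1326] [-1.5641 -0.0011 -1.4556] [-0.0698 -0.8964 -1.1561] w 0.09400262404308977 q [-0.053   0.1377  1.9297  0.      1.0674  1.4026]
```

Emit:
{"api": "apply_moves", "payload": {"deltas": [{"dp": [0.0288,0,0.0256],"roll": 0,"grip": -1},{"dp": [0.0288,0,0.0256],"roll": 0,"grip": -1},{"dp": [0.0288,0,0.0256],"roll": 0,"grip": -1},{"dp": [0.0288,0,0.0256],"roll": 0,"grip": -1},{"dp": [0.0288,0,0.0256],"roll": 0,"grip": -1},{"dp": [0.0288,0,0.0256],"roll": 0,"grip": -1},{"dp": [0.0288,0,0.0256],"roll": 0,"grip": -1},{"dp": [0,0.03,0],"roll": 0,"grip": -1},{"dp": [0,0.03,0],"roll": 0,"grip": -1},{"dp": [0,0,0],"roll": 0,"grip": -1}]}}

```text
time_s: 16.62
ee_pos: [0.6333, -0.1656, 0.0661]
eef_rot: [-1.576, 0.002, -1.456]
force: [0.7, 0.8, 0.4]
grip_width: 0.0943
```

Run:
```python
from h import *;plan(.635,-.1666,.024,-83.4)
b=imaging.camera("side")[130:280,260:440]
cv2.imwrite("pics/g.png",cv2.resize(b,None,fx=3,fy=3))
```

```text
cur-yaw dp [0.0012 0.0421 0.0015]
after-roll dp [0.0012 0.0421 0.0015]
roll -0.0001 t 16.625 [ 0.6333 -0.1656  0.0661] [-1.5757  0.0022 -1.4557] [0.6636 0.8173 0.4218] w 0.09426238336921779 q [-0.3117  0.6789  1.3268  0.      1.1412  1.144 ]
```

View pics/g.png

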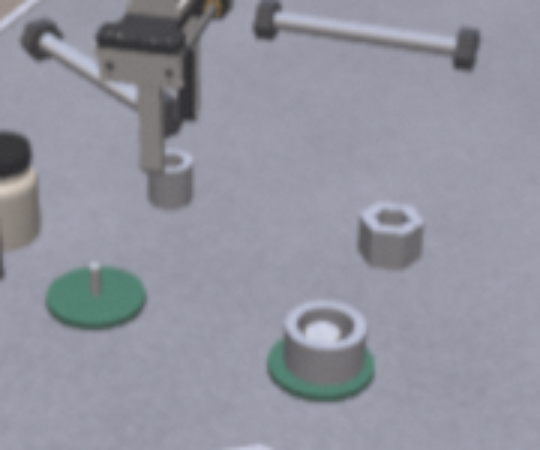

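The wide bush is seated with the post inside it, and the fingers straddle the narrow bush.

Emit:
{"api": "apply_moves", "payload": {"deltas": [{"dp": [0,0.02,0],"roll": 0,"grip": -1},{"dp": [0,0.014,0],"roll": 0,"grip": -1},{"dp": [0,0.008,0],"roll": 0,"grip": -1},{"dp": [0,0,0],"roll": 0,"grip": 1},{"dp": [0,0,0],"roll": 0,"grip": 1},{"dp": [0,0,0],"roll": 0,"grip": 1},{"dp": [0,0,0],"roll": 0,"grip": 1},{"dp": [0,0,0],"roll": 0,"grip": 1},{"dp": [0,0,0],"roll": 0,"grip": 1},{"dp": [0,0,0],"roll": 0,"grip": 1}]}}

```text
time_s: 17.92
ee_pos: [0.6348, -0.166, 0.027]
eef_rot: [-1.571, -0.0, -1.456]
force: [0.3, -0.3, 0.9]
grip_width: 0.039
```

Emit:
{"api": "apply_moves", "payload": {"deltas": [{"dp": [0,0,0],"roll": 0,"grip": 1},{"dp": [0,0,0],"roll": 0,"grip": 1}]}}

```text
time_s: 18.18
ee_pos: [0.6349, -0.166, 0.027]
eef_rot: [-1.571, -0.0, -1.456]
force: [-0.9, 0.2, 0.6]
grip_width: 0.0393
```

Emit:
{"api": "apply_moves", "payload": {"deltas": [{"dp": [0,-0.005,0],"roll": 0,"grip": 1},{"dp": [0,-0.015,0],"roll": 0,"grip": 1},{"dp": [0,-0.04,0],"roll": 0,"grip": 1},{"dp": [0,-0.015,0],"roll": 0,"grip": 1},{"dp": [-0.0332,0,0.0022],"roll": 0,"grip": 1},{"dp": [-0.0332,0,0.0022],"roll": 0,"grip": 1},{"dp": [-0.0332,0,0.0022],"roll": 0,"grip": 1},{"dp": [-0.0332,0,0.0022],"roll": 0,"grip": 1},{"dp": [-0.0332,0,0.0022],"roll": 0,"grip": 1},{"dp": [0,0,0],"roll": 0,"grip": 1}]}}

```text
time_s: 19.42
ee_pos: [0.6264, 0.0021, 0.1018]
eef_rot: [-1.571, 0.0, -1.453]
force: [-0.5, -0.4, -1.3]
grip_width: 0.0392
```

Emit:
{"api": "apply_moves", "payload": {"deltas": [{"dp": [0,0.01,0],"roll": 0,"grip": 1},{"dp": [0,0,0],"roll": 0,"grip": 1}]}}

```text
time_s: 19.68
ee_pos: [0.6261, -0.0008, 0.0906]
eef_rot: [-1.573, 0.0, -1.457]
force: [0.8, 0.4, -2.6]
grip_width: 0.0391
```

Run:
```python
from h import *;plan(.6266,.0003,.035,-83.4)
a=imaging.camera("top")[120:240,210:370];b=imaging.camera("side")[130:250,210:370]
cv2.imwrite("pics/i.png",cv2.resize(np.hstack([a,b]),None,fx=2.5,fy=2.5))
```

```text
cur-yaw dp [-0.001   0.0556  0.0006]
after-roll dp [-0.001   0.0556  0.0006]
roll -0.0011 t 19.675 [ 0.6261 -0.0008  0.0906] [-1.5729  0.0003 -1.4567] [ 0.7857  0.3621 -2.591 ] w 0.039057997795569906 q [-0.0597  0.5894  1.4111 -0.0001  1.1432  1.397 ]
```

View pics/i.png

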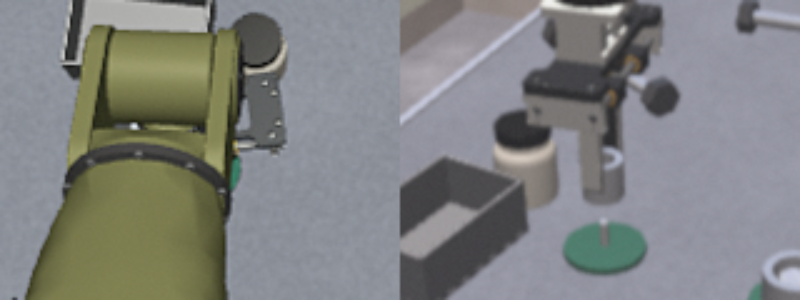

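The narrow bush hangs over the thin post in the side view. The gripper's body will stay above the jar (0.12 m against 0.085 m).

Emit:
{"api": "apply_moves", "payload": {"deltas": [{"dp": [0,0.02,0],"roll": 0,"grip": 1},{"dp": [0,0.012,0],"roll": 0,"grip": 1},{"dp": [0,0.01,0],"roll": 0,"grip": 1},{"dp": [0,0.006,0],"roll": 0,"grip": 1},{"dp": [0,0.003,0],"roll": 0,"grip": 1},{"dp": [0,0,0],"roll": 0,"grip": 1}]}}

```text
time_s: 20.52
ee_pos: [0.6267, 0.0001, 0.041]
eef_rot: [-1.571, -0.0, -1.456]
force: [-0.2, -0.1, -2.4]
grip_width: 0.0393
```

Emit:
{"api": "apply_moves", "payload": {"deltas": [{"dp": [0,0.002,0],"roll": 0,"grip": 1},{"dp": [0,0.002,0],"roll": 0,"grip": 1},{"dp": [0,0.001,0],"roll": 0,"grip": 1},{"dp": [0,0.001,0],"roll": 0,"grip": 1},{"dp": [0,0,0],"roll": 0,"grip": 1}]}}

```text
time_s: 21.15
ee_pos: [0.6267, 0.0001, 0.035]
eef_rot: [-1.571, -0.0, -1.456]
force: [0.3, -0.6, -1.8]
grip_width: 0.039
```

Emit:
{"api": "apply_moves", "payload": {"deltas": [{"dp": [0,0.0005,0],"roll": 0,"grip": 1},{"dp": [0,0.0005,0],"roll": 0,"grip": 1},{"dp": [0,0,0],"roll": 0,"grip": 1}]}}

```text
time_s: 21.52
ee_pos: [0.6268, 0.0002, 0.035]
eef_rot: [-1.57, -0.0, -1.456]
force: [-5.5, -0.3, 10.0]
grip_width: 0.039
```

Emit:
{"api": "apply_moves", "payload": {"deltas": [{"dp": [0,0,0],"roll": 0,"grip": -1},{"dp": [0,0,0],"roll": 0,"grip": -1},{"dp": [0,0,0],"roll": 0,"grip": -1},{"dp": [0,0,0],"roll": 0,"grip": -1},{"dp": [0,-0.01,0],"roll": 0,"grip": -1},{"dp": [0,-0.04,0],"roll": 0,"grip": -1},{"dp": [0,-0.05,0],"roll": 0,"grip": -1},{"dp": [0,0,0],"roll": -0.033,"grip": -1},{"dp": [0,0,0],"roll": 0,"grip": -1}]}}

```text
time_s: 22.65
ee_pos: [0.6264, 0.0002, 0.1338]
eef_rot: [-1.571, 0.0, -1.422]
force: [0.2, -1.0, -0.2]
grip_width: 0.0936
```

Run:
```python
from h import *;plan(.4309,-.1551,.026,-81.5)
```

```text
cur-yaw dp [ 0.1246  0.1078 -0.2163]
after-roll dp [ 0.1246  0.1078 -0.2163]
roll 0.0001 t 22.65 [0.6264 0.0002 0.1338] [-1.571   0.0001 -1.4223] [ 0.2335 -0.9959 -0.2057] w 0.09358880544894667 q [-0.0582  0.5418  1.3774  0.      1.2226  1.3641]
```

Emit:
{"api": "apply_moves", "payload": {"deltas": [{"dp": [0.0208,0,-0.036],"roll": 0,"grip": -1},{"dp": [0.0208,0,-0.036],"roll": 0,"grip": -1},{"dp": [0.0208,0,-0.036],"roll": 0,"grip": -1},{"dp": [0.0208,0,-0.036],"roll": 0,"grip": -1},{"dp": [0.0208,0,-0.036],"roll": 0,"grip": -1},{"dp": [0.0206,0,-0.0363],"roll": 0,"grip": -1},{"dp": [0,0.03,0],"roll": 0,"grip": -1},{"dp": [0,0.03,0],"roll": 0,"grip": -1},{"dp": [0,0,0],"roll": 0,"grip": -1},{"dp": [0,0,0],"roll": 0,"grip": -1}]}}

```text
time_s: 23.9
ee_pos: [0.4313, -0.155, 0.0745]
eef_rot: [-1.571, 0.0, -1.423]
force: [0.2, -0.4, 1.1]
grip_width: 0.0942
```

Run:
```python
from h import *;plan(.4309,-.1551,.026,-81.5)
a=imaging.camera("top")[150:290,240:400];b=imaging.camera("side")[120:260,270:430]
cv2.imwrite("pics/j.png",cv2.resize(np.hstack([a,b]),None,fx=2.5,fy=2.5))
```

```text
cur-yaw dp [-0.      0.0485 -0.0005]
after-roll dp [-0.      0.0485 -0.0005]
roll -0.0002 t 23.9 [ 0.4313 -0.155   0.0745] [-1.5708  0.     -1.4226] [ 0.1545 -0.4322  1.0848] w 0.09424984068903187 q [-0.425   0.281   1.9138  0.      0.9468  0.9976]
```

View pics/j.png

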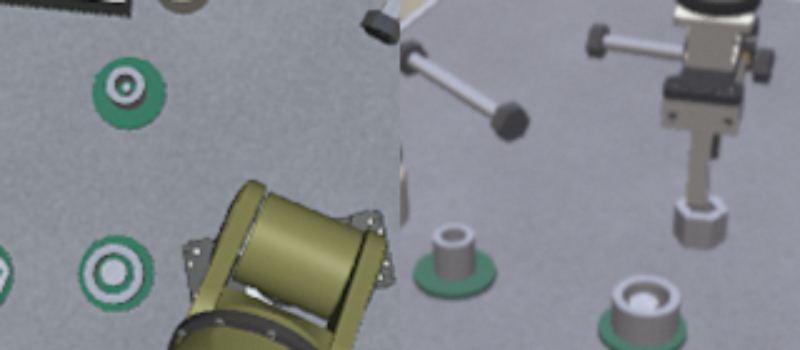

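Both bushes stand seated on their bases around the posts, and the fingers are above the nut. Grasping.

Emit:
{"api": "apply_moves", "payload": {"deltas": [{"dp": [0,0.025,0],"roll": 0,"grip": -1},{"dp": [0,0.015,0],"roll": 0,"grip": -1},{"dp": [0,0.008,0],"roll": 0,"grip": -1},{"dp": [0,0,0],"roll": 0,"grip": 1},{"dp": [0,0,0],"roll": 0,"grip": 1},{"dp": [0,0,0],"roll": 0,"grip": 1},{"dp": [0,0,0],"roll": 0,"grip": 1},{"dp": [0,0,0],"roll": 0,"grip": 1},{"dp": [0,0,0],"roll": 0,"grip": 1},{"dp": [0,0,0],"roll": 0,"grip": 1}]}}

```text
time_s: 25.25
ee_pos: [0.4312, -0.155, 0.0261]
eef_rot: [-1.571, -0.0, -1.423]
force: [-0.2, 0.3, 3.2]
grip_width: 0.0454
```

Emit:
{"api": "apply_moves", "payload": {"deltas": [{"dp": [0,0,0],"roll": 0,"grip": 1},{"dp": [0,0,0],"roll": 0,"grip": 1}]}}

```text
time_s: 25.5
ee_pos: [0.4312, -0.155, 0.0261]
eef_rot: [-1.571, -0.0, -1.423]
force: [-1.7, 0.8, 4.2]
grip_width: 0.0456
```

Emit:
{"api": "apply_moves", "payload": {"deltas": [{"dp": [0,-0.005,0],"roll": 0,"grip": 1},{"dp": [0,-0.015,0],"roll": 0,"grip": 1},{"dp": [0,-0.05,0],"roll": 0,"grip": 1},{"dp": [0,-0.05,0],"roll": 0,"grip": 1},{"dp": [-0.0398,0,0.0064],"roll": 0,"grip": 1},{"dp": [-0.0398,0,0.0064],"roll": 0,"grip": 1},{"dp": [-0.0398,0,0.0064],"roll": 0,"grip": 1},{"dp": [-0.0398,0,0.0064],"roll": 0,"grip": 1},{"dp": [-0.0398,0,0.0064],"roll": 0,"grip": 1},{"dp": [-0.0398,0,0.0064],"roll": 0,"grip": 1}]}}

```text
time_s: 26.75
ee_pos: [0.4336, 0.0881, 0.1469]
eef_rot: [-1.57, -0.0, -1.423]
force: [0.7, -0.7, -2.6]
grip_width: 0.0457
```

Emit:
{"api": "apply_moves", "payload": {"deltas": [{"dp": [-0.0398,0,0.0064],"roll": 0,"grip": 1},{"dp": [-0.0398,0,0.0064],"roll": 0,"grip": 1},{"dp": [0,0.03,0],"roll": 0,"grip": 1},{"dp": [0,0.04,0],"roll": 0,"grip": 1},{"dp": [0,0.01,0],"roll": 0,"grip": 1},{"dp": [0,0,0],"roll": 0,"grip": 1},{"dp": [0,0,0],"roll": 0,"grip": 1}]}}

```text
time_s: 27.62
ee_pos: [0.4356, 0.1676, 0.0675]
eef_rot: [-1.569, 0.0, -1.423]
force: [-0.3, -0.1, -2.6]
grip_width: 0.0459
```

Run:
```python
from h import *;plan(.4348,.1672,.0321,-81.5)
a=imaging.camera("top")[200:320,150:310];b=imaging.camera("side")[210:330,260:420]
cv2.imwrite("pics/k.png",cv2.resize(np.hstack([a,b]),None,fx=2.5,fy=2.5))
```

```text
cur-yaw dp [ 0.0003  0.0354 -0.0008]
after-roll dp [ 0.0003  0.0354 -0.0008]
roll -0.0003 t 27.625 [0.4356 0.1676 0.0675] [-1.5686  0.0003 -1.4228] [-0.3403 -0.0647 -2.6444] w 0.04587431266881608 q [0.2888 0.308  1.8976 0.     0.9338 1.7115]
```

View pics/k.png

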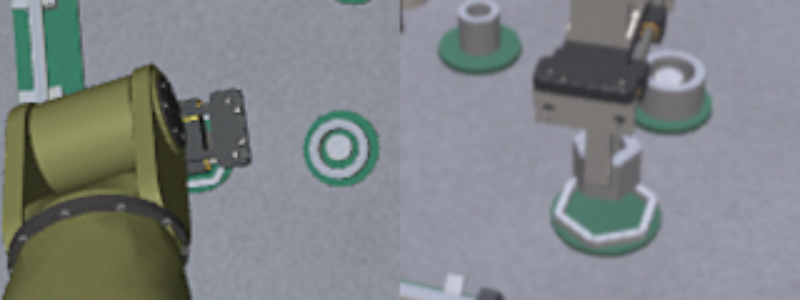

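The nut is centred above the nest in the side view (crop 606,170 over 606,215).

Emit:
{"api": "apply_moves", "payload": {"deltas": [{"dp": [0,0.012,0],"roll": 0,"grip": 1},{"dp": [0,0.01,0],"roll": 0,"grip": 1},{"dp": [0,0.006,0],"roll": 0,"grip": 1},{"dp": [0,0.003,0],"roll": 0,"grip": 1},{"dp": [0,0.001,0],"roll": 0,"grip": 1},{"dp": [0,0,0],"roll": 0,"grip": 1}]}}

```text
time_s: 28.48
ee_pos: [0.4348, 0.1675, 0.0341]
eef_rot: [-1.571, 0.0, -1.423]
force: [0.3, 0.5, -2.4]
grip_width: 0.046
```

Emit:
{"api": "apply_moves", "payload": {"deltas": [{"dp": [0,0.0008,0],"roll": 0,"grip": 1},{"dp": [0,0.0007,0],"roll": 0,"grip": 1},{"dp": [0,0,0],"roll": 0,"grip": 1}]}}

```text
time_s: 28.85
ee_pos: [0.4348, 0.1674, 0.0325]
eef_rot: [-1.571, 0.0, -1.423]
force: [-0.3, -0.8, -2.9]
grip_width: 0.0457
```

Emit:
{"api": "apply_moves", "payload": {"deltas": [{"dp": [0,0.0006,0],"roll": 0,"grip": 1},{"dp": [0,0.0004,0],"roll": 0,"grip": 1},{"dp": [0,0,0],"roll": 0,"grip": 1}]}}

```text
time_s: 29.22
ee_pos: [0.4348, 0.1675, 0.032]
eef_rot: [-1.571, 0.0, -1.423]
force: [-3.5, -1.7, 8.9]
grip_width: 0.0455
```

Emit:
{"api": "apply_moves", "payload": {"deltas": [{"dp": [0,0,0],"roll": 0,"grip": -1},{"dp": [0,0,0],"roll": 0,"grip": -1},{"dp": [0,0,0],"roll": 0,"grip": -1},{"dp": [0,0,0],"roll": 0,"grip": -1},{"dp": [0,-0.01,0],"roll": 0,"grip": -1},{"dp": [0,-0.04,0],"roll": 0,"grip": -1},{"dp": [0,-0.05,0],"roll": 0,"grip": -1},{"dp": [0,-0.05,0],"roll": 0,"grip": -1},{"dp": [0.045,0,0],"roll": 0,"grip": -1},{"dp": [0.045,0,0],"roll": 0,"grip": -1}]}}

```text
time_s: 30.48
ee_pos: [0.4482, 0.0776, 0.1828]
eef_rot: [-1.569, -0.0, -1.421]
force: [0.4, 0.2, 0.1]
grip_width: 0.0938
```

Emit:
{"api": "apply_moves", "payload": {"deltas": [{"dp": [0.045,0,0],"roll": 0,"grip": -1},{"dp": [0.045,0,0],"roll": 0,"grip": -1},{"dp": [0.045,0,0],"roll": 0,"grip": -1},{"dp": [0.045,0,0],"roll": 0,"grip": -1},{"dp": [0.045,0,0],"roll": 0,"grip": -1},{"dp": [0.045,0,0],"roll": 0,"grip": -1},{"dp": [0.045,0,0],"roll": 0,"grip": -1},{"dp": [0.02,0,0],"roll": 0,"grip": -1},{"dp": [0,0,0],"roll": 0,"grip": -1}]}}

```text
time_s: 31.6
ee_pos: [0.4974, -0.2532, 0.1815]
eef_rot: [-1.571, 0.0, -1.424]
force: [0.2, 0.9, 0.2]
grip_width: 0.0941
```

Run:
```python
from h import *;plan(.4348,.1672,.0321,-81.5)
a=imaging.camera("top");cv2.imwrite("pics/top_f.png",a);a=a[100:300,140:390];b=imaging.camera("side");cv2.imwrite("pics/side_f.png",b);b=b[150:370,180:440]
cv2.imwrite("pics/l.png",np.hstack([cv2.resize(a,(400,320)),cv2.resize(b,(378,320))]))
```

```text
cur-yaw dp [-0.425   0.1494 -0.0003]
after-roll dp [-0.425   0.1494  0.0002]
roll -0.0014 t 31.6 [ 0.4974 -0.2532  0.1815] [-1.571   0.0003 -1.4238] [0.2458 0.937  0.1546] w 0.09405855008257862 q [-0.5365  0.3482  1.5408  0.0001  1.2529  0.8873]
```

View pics/l.png

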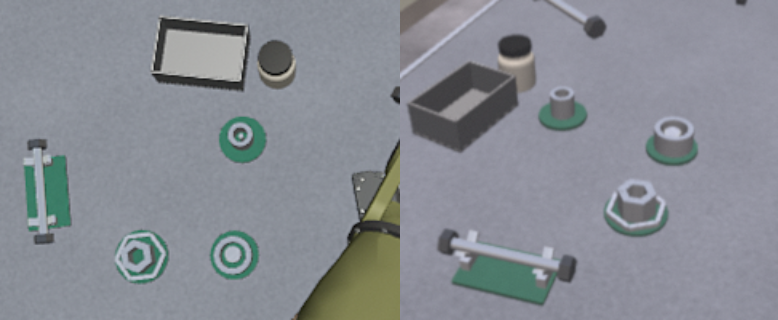

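All four parts sit in their holders, and the bin and jar have not moved. Handing in.

```bash
python3 -c "
from station import ctrl
print(ctrl.hand_in())"
```

```text
the job is handed in; nothing more can be done
None
```

The job is done and handed in at about 32 s of the 96 s allowed. In the order asked:
- The smallest rod lies across both saddles of the cradle.
- The wide bush is on the thick post.
- The narrow bush is on the thin post.
- The nut stands in the six-sided nest.

I lowered each part until the force reading showed contact, at the expected seated height. The readings changed by no more than about 13 N at contact, and only then did I release each part.

The last top and side views show all four parts seated level, the collars outside the saddles, and the bin and jar unmoved. The robot was clear of everything. No check failed or disagreed. After the first measurement I judged the fits by eye from the pictures rather than measuring them again.

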